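Prime a bearing with the bench lubricator

TASK

Prime the bearing on the bench lubricator: first turn the handle of the feed valve to half open (45 degrees, midway between crosswise to the pipe and in line with it), then give the pump lever exactly three full strokes, each pressed all the way down and let spring all the way back up. Leave the valve at half open, and do not push the wood offcut, the steel bowl or the wrench lying beside it out of place.

Things in the scene. Friction and masses are not known exactly. Their poses are not given: they have to be found in the camera images.
- lubricator: fixed dark steel base plate (x -60 to 180, y -250 to 210 mm, 10 thick) with white reservoir (192 high, at x 115, y 5), two grey cheeks (155 high) carrying the lever pivot, and a pipe along y (x 0, z 65) through a brass valve (y -85) to a grey bearing (y -200, 86 high). Origin on the table, y along the pipe towards the pump, z up; the lever and the shut valve handle point to its -x
- pump_lever (a joint): angle of the pump lever, rad: 0 = up (sprung rest), 0.5 = right down on its stop. Level pivot along the lubricator's y, at x 65, y 90, z 130 mm in its frame; the lever points to -x, 0.25 rad above level when up, 0.25 below when down. The spring, with the ratchet, resists at the pad with about 4 N at first, 10 N at the end
- lever_pad (a point): centre of the top of the lever's black pad (52 mm along the lever, 56 wide, 14 thick), to be pressed from above; 175 mm from the pivot. About 183 mm high when up, it sinks by 87 mm in a full stroke and stays within 8 mm of one vertical line; nothing fixed stands within 60 mm of it
- stroke_wheel (a joint): angle of the dark wheel (107 mm across, 16 teeth) beside the lever on its pivot, rad; starts within 0.04 of 0. A pawl on the lever moves it on one tooth (0.393) per full down stroke and it stays there; it counts the strokes, none can be taken back. The next tooth is caught only if the lever came up to below 0.08. A brass bar on its outer side points up at 0 and turns towards the pad
- valve_handle (a joint): angle of the feed valve's handle, rad: 0 = shut (crosswise to the pipe, pointing to the lubricator's -x), 1.571 = open (in line with the pipe, pointing to its -y); opens anticlockwise seen from above; starts 0 to 0.4. It stays where it is left; friction 0.15 N m
- valve_axis (a point): point on the handle's upright pivot axis, at the height of the middle of the handle (127 mm)
- handle_grip (a point): where to grip or push the handle: 85 mm from the axis, mid-height. The handle is a flat steel bar 18 mm wide and 12 mm thick that reaches from 12 mm behind the axis to 118 mm; free space below it down to the plate at the shut end, to 86 mm height over the bearing
- offcut: loose light wood offcut lying flat, 200 x 90 x 38 mm; origin under its centre, long side along its x
- bowl: loose steel bowl, 130 mm across the rim, 50 mm high; origin under its centre
- wrench: loose steel wrench lying flat, 190 mm long along its x; origin under its centre

How it is judged:
On the way, in this order (a step that is already met when the one before it is completed fails the run):
1. the valve handle stands at half open, before any stroke (value of joint valve_handle between 0.655 and 0.915 rad and value of joint stroke_wheel below 0.2 rad), for 0.3 s.
2. the lever is pressed down: first stroke (value of joint pump_lever above 0.43 rad and value of joint stroke_wheel between 0.29 and 0.58 rad), for 0.02 s.
3. the lever is back up (value of joint pump_lever below 0.08 rad), for 0.02 s.
4. the lever is pressed down: second stroke (value of joint pump_lever above 0.43 rad and value of joint stroke_wheel between 0.68 and 0.97 rad), for 0.02 s.
5. the lever is back up (value of joint pump_lever below 0.08 rad), for 0.02 s.
6. the lever is pressed down: third stroke (value of joint pump_lever above 0.43 rad and value of joint stroke_wheel between 1.07 and 1.36 rad), for 0.02 s.
At the end, for the whole second after the job is handed in: The valve handle stands at half open (0.785 rad, give or take 0.13), the stroke wheel has moved on by exactly three teeth (1.07 to 1.36 rad), the lever is fully up (below 0.06 rad), and the offcut, bowl and wrench lie within 30 mm of where they were (value of joint valve_handle between 0.655 and 0.915 rad and value of joint stroke_wheel between 1.07 and 1.36 rad and value of joint pump_lever below 0.06 rad and distance of each of offcut, bowl, wrench from where it was at the start of the episode below 0.03 m); the robot touches nothing.
It fails at once if a bystander is pushed out of place (distance of any of offcut, bowl, wrench from where it was at the start of the episode above 0.03 m).
It also fails if it takes over 48 s, if anything falls off the work surface, if the arm or the gripper's body presses on something with over 40 N, if the wrist force passes 120 N, or if a joint passes its speed limit or range.

ROBOT

A 7-joint arm with a two-finger parallel gripper is mounted at the origin on the work surface. World frame = base frame: x ahead of the robot, y to its left, z up, the work surface at z = 0. Lengths are in m, angles in rad, forces in N, time in s.
With the tool pointing down it reaches from about 0.4 to 0.875 m from the base axis. Payload 19.3 kg.
Tool frame: the origin (TCP) lies at the very end of the fingers, on their centre line; the grasp point (between the pads) lies 19 mm behind it; y points along the fingers, x is the direction in which the jaws open and shut, and the axes are right-handed (so a half turn about y gives the same grasp; the last joint's range is limited). The gripper opens to 85 mm and grips with 20 to 120 N. Pads are 22 mm wide; open, the fingers measure 114 mm over their backs; the gripper's body (76 mm by 85 mm) begins 54 mm behind the grasp point. The pads swing forward as they close: fully open they stand 13 mm farther back than shut.
Start: joints at [-1.26, 0.521, -0.036, 1.599, 0.021, 1.021, -0.113], TCP at [0.232, 0.58, 0.231] pointing down, gripper open.
Joint ranges: [-2.91, 2.91], [-0.3, 2.13], [-1.5, 1.42], [0.17, 2.43], [-1.26, 4.41], [0.16, 1.93], [-2.52, 2.52]. Speed limits (rad/s): [1.89, 1.89, 2.39, 2.39, 3.01, 3.01, 3.01].

INTERFACE

Orientations are given as [roll, pitch, yaw] about the fixed x, y, z axes, in that order (R = Rz(yaw) Ry(pitch) Rx(roll)).
In Python, from workcell import bot gives the robot as it stands. The module is installed in compiled form; this text tells all that it offers.
- The arm moves only by the shell command python3 -m crank 'ROWS' [FORCE]. ROWS is JSON, a list of rows, each an object of numbers: "hand": the closure, from 0 (fully open) to 1 (shut); "dx", "dy", "dz": the shift along the tool's x, y, z in mm; "yaw": the turn about the tool's y in rad. In form: [{"hand": .., "dx": .., "dy": .., "dz": .., "yaw": ..}, ...]. A call has 1 to 12 rows; each row is the pose to reach, as a shift and turn from the pose commanded when the call began, along the tool's axes at that moment; what a row does not reach only later rows make up. A row lasts 1/12 s, in which the tool goes at most 41.7 mm and 7.16 degrees, less where a joint would pass 70% of its speed; a pose out of reach is approached as far as the arm can. A call with a gripper value outside its range is refused whole. The fingers move at their own pace and stop on an object; FORCE is the grip in N (left out, the last holds). Time passes only in rows, so rows that repeat a pose let the fingers close. It gives the time, the measured TCP pose, the force and the opening at its end, in the units of the state.
- bot.observe(): the state, without advancing time (a new reading comes with each control period).
- bot.grab_frame(name): name is "scene" or "top"; returns the picture (400x640x3 uint8, red, green, blue); there is no depth.
- bot.camera_info(name): a dict with "fx", "fy", "cx", "cy" (pixels), "rvec" (rotation vector, rad) and "tvec" (3), from world to camera coordinates, as OpenCV has them. Camera axes: x right, y down, z forward; pixel columns grow to the right and rows downward; lengths in m; the calibration is good to about 2 mm. A picture is of the moment at which its call begins. camera_info takes no time and is no camera call.
- bot.job_done(): hands the job in, once; it reports no verdict.
The state is a dict: "clock": time; "qpos": joint angles; "qd": joint speeds; "joint_efforts": joint torques, N m; "position": TCP position; "tool_rot": TCP orientation; "force": force on the tool from outside, world axes, zero at the start; "moment": the same for the moment, N m; "grip_width": finger opening in m.
Only numpy, scipy, OpenCV 4.12 (cv2) and the standard library are available. Lean on these libraries where they do the work, as an engineer would, in place of code of your own. Each camera call takes 0.05 s, during which the arm holds its last target.

## Working session

There is one attempt and no reset: what is moved stays moved. The work goes in short steps, Python scripts to look and compute and a shell command to move; the robot and the scene stay as the last step left them, time stands still between calls to the robot, and variables do not carry over. Pictures are saved under pics/ and viewed, and the job is handed in when it is done.

```bash
mkdir -p pics
python3 - <<'E'
from workcell import bot
import cv2
print(bot.observe())
for n in ("scene","top"):
    cv2.imwrite(f"pics/{n}0.png",bot.grab_frame(n)[:,:,::-1]); print(bot.camera_info(n))
E
```

```text
{'clock': 0.0, 'qpos': array([-1.26016458,  0.52200393, -0.03628078,  1.59998581,  0.02120416,
        1.02107294, -0.11280481]), 'qd': array([-0.00085485, -0.00085   , -0.00097081,  0.00046738,  0.00061065,
       -0.00034396, -0.00066284]), 'joint_efforts': array([ 3.33796470e-04, -9.27108908e+01,  1.97965264e+00, -3.69944394e+01,
        1.77357491e-02,  8.08576267e-03, -7.17046561e-06]), 'position': array([0.23224892, 0.57990368, 0.23074048]), 'tool_rot': array([-1.57089905e+00,  1.08036525e-03,  1.18991109e+00]), 'force': array([-0.38398124, -0.28020018, -0.25562472]), 'moment': array([-0.02237211, -0.02424606, -0.01282762]), 'grip_width': 0.08527956517365735}
{'fx': 395.50816020440766, 'fy': 395.50816020440766, 'cx': 325.4862550158105, 'cy': 202.16111574719662, 'rvec': array([ 1.06099128,  2.51430795, -0.94688341]), 'tvec': array([ 0.38786549, -0.22797307,  1.34635659])}
{'fx': 491.613485760471, 'fy': 491.613485760471, 'cx': 324.81458532508196, 'cy': 203.20310630915333, 'rvec': array([ 2.15619015, -2.12744262,  0.17599981]), 'tvec': array([0.02875796, 0.58745715, 1.32730307])}
```

View pics/scene0.png

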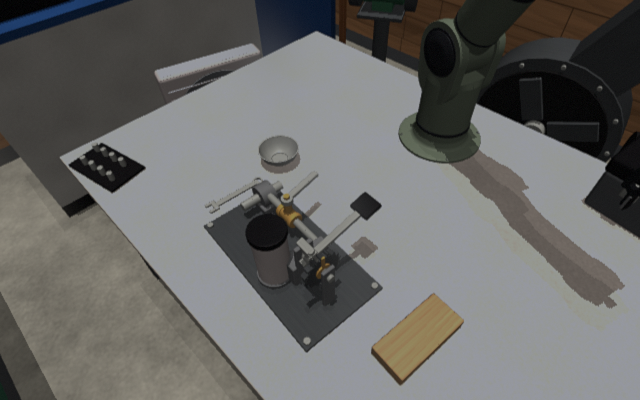

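View pics/top0.png

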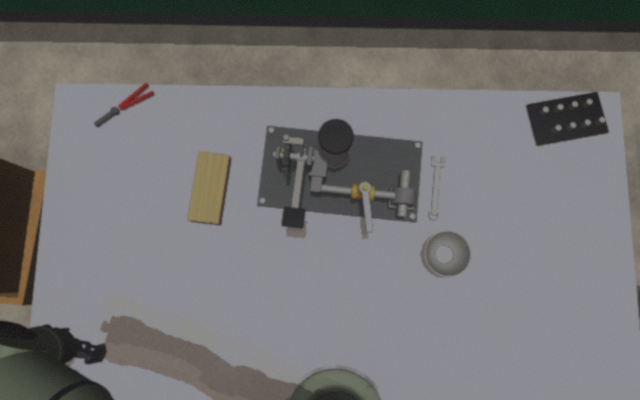

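Run:
```python
import cv2
a=cv2.imread("pics/top0.png")[110:250,240:440]
cv2.imwrite("pics/top0z.png",cv2.resize(a,None,fx=4,fy=4,interpolation=cv2.INTER_CUBIC))
a=cv2.imread("pics/scene0.png")[160:350,190:400]
cv2.imwrite("pics/scene0z.png",cv2.resize(a,None,fx=3,fy=3,interpolation=cv2.INTER_CUBIC))
```

```text
(no output)
```

View pics/top0z.png

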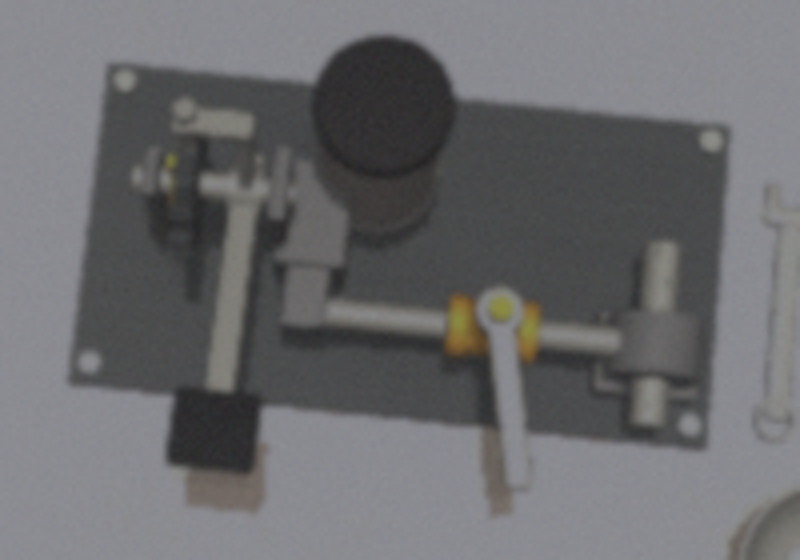

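View pics/scene0z.png

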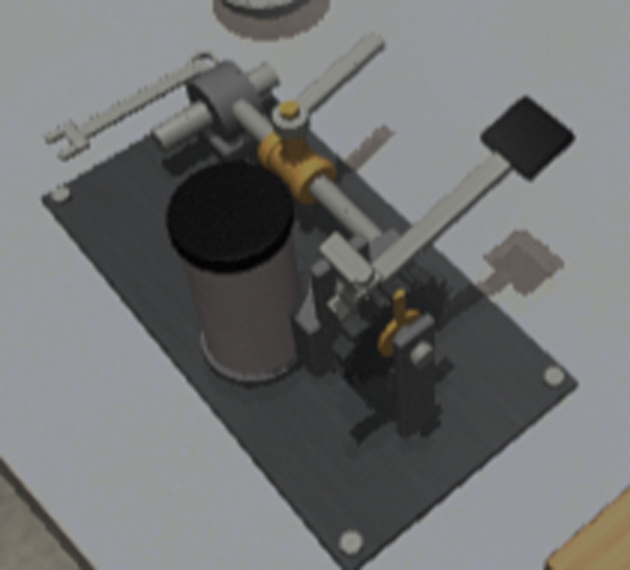

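```bash
cat > h.py <<'E'
import numpy as np, cv2
from workcell import bot
from scipy.optimize import least_squares
from scipy.spatial.transform import Rotation as R
def proj(n,P):
    c=bot.camera_info(n);K=np.array([[c['fx'],0,c['cx']],[0,c['fy'],c['cy']],[0,0,1]])
    return cv2.projectPoints(np.asarray(P,float).reshape(-1,3),c['rvec'],c['tvec'],K,None)[0][:,0]
def ray(n,uv,z):
    c=bot.camera_info(n);Rm=cv2.Rodrigues(c['rvec'])[0];o=-Rm.T@c['tvec']
    d=Rm.T@np.array([(uv[0]-c['cx'])/c['fx'],(uv[1]-c['cy'])/c['fy'],1]);return o+d*(z-o[2])/d[2]
def lub(p,P):
    P=np.asarray(P,float).reshape(-1,3);c,s=np.cos(p[2]),np.sin(p[2])
    return P@np.array([[c,s,0],[-s,c,0],[0,0,1]])+[p[0],p[1],0]
E
python3 - <<'E'
from h import *
T=np.array([[108,63],[730,126],[707,448],[70,383]])/4+[240,110]-.375
C=np.array([[.18,.21,.01],[.18,-.25,.01],[-.06,-.25,.01],[-.06,.21,.01]])
S=np.array([[43,200],[575,383],[350,568]])/3+[190,160]-.33
SC=C[[1,3,0]]
f=lambda p:np.r_[(proj("top",lub(p,C))-T).ravel(),(proj("scene",lub(p,SC))-S).ravel()]
r=least_squares(f,[.5,0,0]);p=r.x;print(p,r.fun.round(1))
np.save("p.npy",p)
ax=lub(p,[0,-.085,.127])[0];print("axis",ax)
for n,uv in (("top",np.array([518,488])/4+[240,110]-.4),("scene",np.array([375,43])/3+[190,160]-.3)):
    e=ray(n,uv,.127);d=e-ax;print(n,"handle tip",e,np.hypot(*d[:2]),"angle",(np.arctan2(d[1],d[0])-p[2]-np.pi+9.42477)%6.2832-3.1416)
pad=lub(p,[.065-.175*np.cos(.25),.09,.183])[0];print("pad",pad,proj("top",pad),proj("scene",pad))
for a in (0,.4,.785):print(a,lub(p,[-.085*np.cos(a),-.085-.085*np.sin(a),.127]))
print("bowl",ray("top",(447,253),.05)," offcut",ray("top",(209,188),.038),"wrench",ray("top",(437,187),.01))
print(proj("scene",lub(p,[0,-.085,.145])),proj("scene",lub(p,[.115,.005,.192])))
E
```

```text
[ 0.62532132  0.01605786 -0.08884805] [ 0.5 -0.3  0.8 -0.4  0.7 -0.1 -0.1 -0.1 -0.5 -1.4  2.  -0.8  0.   1.8]
axis [ 0.61777916 -0.06860687  0.127     ]
top handle tip [ 0.50085879 -0.07931909  0.127     ] 0.11741006910526493 angle 0.18019748675072877
scene handle tip [ 0.50796847 -0.08062582  0.127     ] 0.1104664794825655 angle 0.19785039173800856
pad [0.52915987 0.11498057 0.183     ] [[293.57459435 217.02470333]] [[366.34661575 203.08010371]]
0 [[ 0.53311444 -0.06106471  0.127     ]]
0.4 [[ 0.53686073 -0.09463008  0.127     ]]
0.785 [[ 0.55255735 -0.1231148   0.127     ]]
bowl [ 0.45261457 -0.30078755  0.05      ]  offcut [0.62720824 0.36381361 0.038     ] wrench [ 0.64474946 -0.28702077  0.01      ]
[[286.33816305 193.92674638]] [[266.445402   228.54178808]]
```

```bash
cat >> h.py <<'E'
def delta(pos,yaw=None):
    s=bot.observe();Rm=R.from_euler('xyz',s['tool_rot']).as_matrix()
    d=Rm.T@(np.asarray(pos)-s['position'])*1000
    cy=np.arctan2(Rm[1,0],Rm[0,0]); dy=0 if yaw is None else -((yaw-cy+np.pi)%(2*np.pi)-np.pi)
    print("now",s['clock'],s['position'].round(4),"yaw",round(cy,3),"tilt",s['tool_rot'][:2].round(3),"q",s['qpos'].round(2),"F",s['force'].round(1),"w",s['grip_width'])
    print("-> dx %.1f dy %.1f dz %.1f yaw %.3f"%(*d,dy))
def grip(a,r=.085):
    p=np.load("p.npy");return lub(p,[-r*np.cos(a),-.085-r*np.sin(a),.127])[0],p[2]+a-np.pi/2
E
python3 - <<'E'
from h import *
g,y=grip(.19);print(g,y);delta([g[0],g[1],.231],y)
E
```

```text
[ 0.53321364 -0.07719013  0.127     ] -1.4696443731064985
now 0.1 [0.2322 0.58   0.2308] yaw 1.19 tilt [-1.571e+00  1.000e-03] q [-1.26  0.52 -0.04  1.6   0.02  1.02 -0.11] F [-0.  -0.   0.9] w 0.08520232786225397
-> dx -498.2 dy 0.3 dz -523.7 yaw 2.660
```

```bash
python3 -m crank '[{"hand":0,"dx":-498,"dy":0,"dz":-524,"yaw":2.66},{"hand":0,"dx":-498,"dy":0,"dz":-524,"yaw":2.66},{"hand":0,"dx":-498,"dy":0,"dz":-524,"yaw":2.66},{"hand":0,"dx":-498,"dy":0,"dz":-524,"yaw":2.66},{"hand":0,"dx":-498,"dy":0,"dz":-524,"yaw":2.66},{"hand":0,"dx":-498,"dy":0,"dz":-524,"yaw":2.66},{"hand":0,"dx":-498,"dy":0,"dz":-524,"yaw":2.66},{"hand":0,"dx":-498,"dy":0,"dz":-524,"yaw":2.66},{"hand":0,"dx":-498,"dy":0,"dz":-524,"yaw":2.66},{"hand":0,"dx":-498,"dy":0,"dz":-524,"yaw":2.66},{"hand":0,"dx":-498,"dy":0,"dz":-524,"yaw":2.66},{"hand":0,"dx":-498,"dy":0,"dz":-524,"yaw":2.66}]'
python3 - <<'E'
from h import *
g,y=grip(.19);delta([g[0],g[1],.231],y)
E
```

```text
clock: 1.1
position: [0.441, 0.1238, 0.2314]
tool_rot: [-1.571, -0.0, -0.316]
force: [1.4, -0.0, 0.5]
grip_width: 0.0854
now 1.1 [0.441  0.1238 0.2314] yaw -0.316 tilt [-1.571 -0.   ] q [-0.77  0.28  0.45  2.04 -0.16  0.86 -0.55] F [ 1.4 -0.   0.5] w 0.08540590761621694
-> dx 150.1 dy 0.4 dz -162.4 yaw 1.154
```

```bash
python3 -m crank '[{"hand":0,"dx":150,"dy":0,"dz":-162,"yaw":1.15},{"hand":0,"dx":150,"dy":0,"dz":-162,"yaw":1.15},{"hand":0,"dx":150,"dy":0,"dz":-162,"yaw":1.15},{"hand":0,"dx":150,"dy":0,"dz":-162,"yaw":1.15},{"hand":0,"dx":150,"dy":0,"dz":-162,"yaw":1.15},{"hand":0,"dx":150,"dy":0,"dz":-162,"yaw":1.15},{"hand":0,"dx":150,"dy":0,"dz":-162,"yaw":1.15},{"hand":0,"dx":150,"dy":0,"dz":-162,"yaw":1.15},{"hand":0,"dx":150,"dy":0,"dz":-162,"yaw":1.15},{"hand":0,"dx":150,"dy":0,"dz":-162,"yaw":1.15},{"hand":0,"dx":150,"dy":0,"dz":-162,"yaw":1.15},{"hand":0,"dx":150,"dy":0,"dz":-162,"yaw":1.15}]'
python3 - <<'E'
from h import *
g,y=grip(.19);delta([g[0],g[1],.109],y)
cv2.imwrite("pics/t1.png",bot.grab_frame("top")[100:250,240:440][:,:,::-1].repeat(4,0).repeat(4,1))
E
```

```text
clock: 2.1
position: [0.5341, -0.0741, 0.2312]
tool_rot: [-1.571, -0.0, -1.456]
force: [-0.5, -0.8, 0.3]
grip_width: 0.0852
now 2.1 [ 0.5341 -0.0741  0.2312] yaw -1.456 tilt [-1.571 -0.   ] q [-0.51  0.49  0.76  1.85 -0.41  0.96 -1.03] F [-0.5 -0.8  0.3] w 0.08516232874667201
-> dx 3.0 dy 122.2 dz -1.2 yaw 0.014
```

View pics/t1.png

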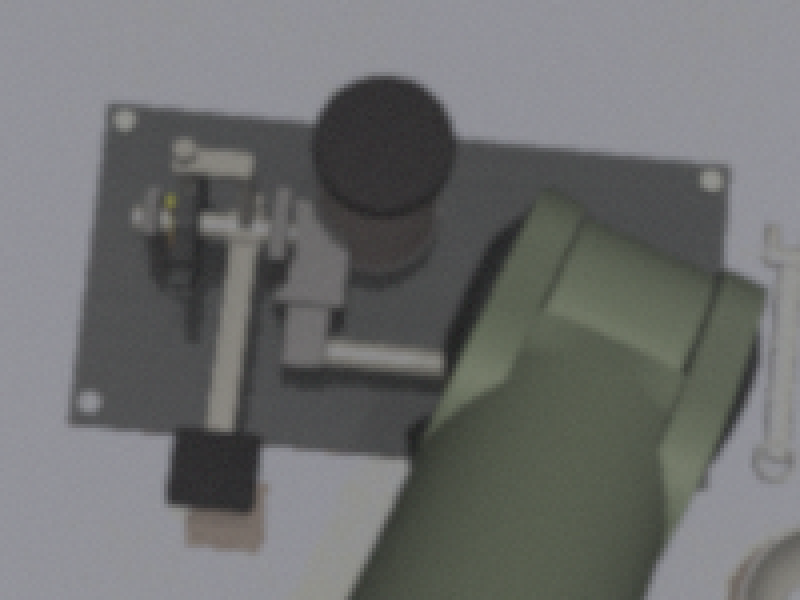

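The top view shows the arm covering the valve, with the pad untouched near (213,468) zoomed. I'll go down over the handle.

```bash
python3 -m crank '[{"hand":0,"dx":3,"dy":0,"dz":-1,"yaw":0.014},{"hand":0,"dx":3,"dy":30,"dz":-1,"yaw":0.014},{"hand":0,"dx":3,"dy":60,"dz":-1,"yaw":0.014},{"hand":0,"dx":3,"dy":90,"dz":-1,"yaw":0.014},{"hand":0,"dx":3,"dy":110,"dz":-1,"yaw":0.014},{"hand":0,"dx":3,"dy":122,"dz":-1,"yaw":0.014},{"hand":0,"dx":3,"dy":122,"dz":-1,"yaw":0.014}]'
python3 - <<'E'
from h import *
g,y=grip(.19);delta([g[0],g[1],.109],y)
cv2.imwrite("pics/s2.png",bot.grab_frame("scene")[140:290,190:390][:,:,::-1].repeat(4,0).repeat(4,1))
E
```

```text
clock: 2.73
position: [0.5326, -0.0776, 0.1076]
tool_rot: [-1.574, 0.0, -1.474]
force: [-0.3, 1.0, 0.9]
grip_width: 0.0856
now 2.7333 [ 0.5326 -0.0776  0.1076] yaw -1.474 tilt [-1.574  0.   ] q [-0.4   0.65  0.62  1.95 -0.57  0.71 -0.91] F [-0.3  1.   0.9] w 0.08555395474496533
-> dx -0.3 dy -1.4 dz 0.7 yaw -0.004
```

View pics/s2.png

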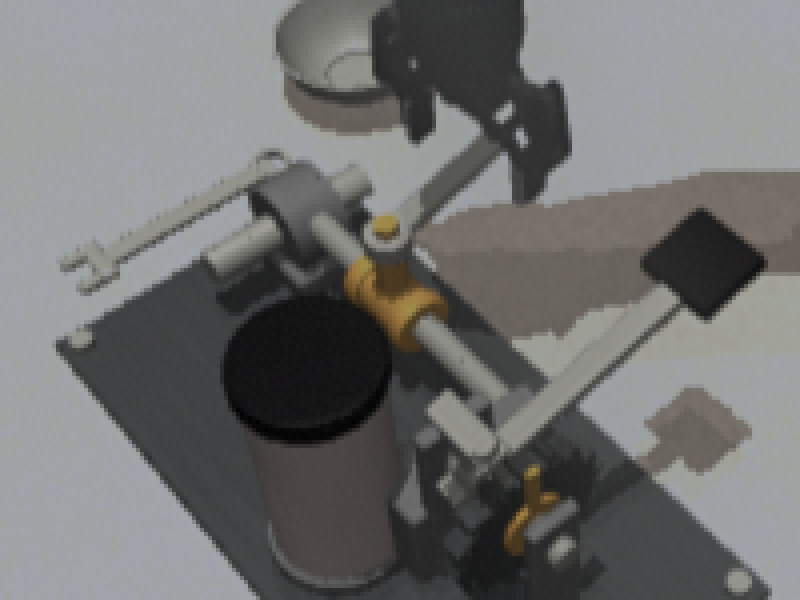

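The handle's end lies between the two fingers, at (420,110) and (530,180) zoomed. Closing.

```bash
python3 -m crank '[{"hand":1,"dx":0,"dy":0,"dz":0,"yaw":0},{"hand":1,"dx":0,"dy":0,"dz":0,"yaw":0},{"hand":1,"dx":0,"dy":0,"dz":0,"yaw":0},{"hand":1,"dx":0,"dy":0,"dz":0,"yaw":0},{"hand":1,"dx":0,"dy":0,"dz":0,"yaw":0},{"hand":1,"dx":0,"dy":0,"dz":0,"yaw":0},{"hand":1,"dx":0,"dy":0,"dz":0,"yaw":0},{"hand":1,"dx":0,"dy":0,"dz":0,"yaw":0}]' 30
python3 - <<'E'
from h import *
for a in (.3,.4,.5,.6,.7,.785):
    g,y=grip(a);delta([g[0],g[1],.108],y)
E
```

```text
clock: 3.45
position: [0.5337, -0.0772, 0.1097]
tool_rot: [-1.57, 0.0, -1.473]
force: [-1.1, 1.6, 6.7]
grip_width: 0.0172
now 3.45 [ 0.5337 -0.0772  0.1097] yaw -1.473 tilt [-1.57  0.  ] q [-0.4   0.65  0.62  1.95 -0.57  0.72 -0.91] F [-1.1  1.6  6.7] w 0.017181461728620312
-> dx 9.3 dy 1.7 dz 0.1 yaw -0.114
now 3.45 [ 0.5337 -0.0772  0.1097] yaw -1.473 tilt [-1.57  0.  ] q [-0.4   0.65  0.62  1.95 -0.57  0.72 -0.91] F [-1.1  1.6  6.7] w 0.017181461728620312
-> dx 17.7 dy 1.7 dz 1.5 yaw -0.214
now 3.45 [ 0.5337 -0.0772  0.1097] yaw -1.473 tilt [-1.57  0.  ] q [-0.4   0.65  0.62  1.95 -0.57  0.72 -0.91] F [-1.1  1.6  6.7] w 0.017181461728620312
-> dx 25.9 dy 1.7 dz 3.7 yaw -0.314
now 3.45 [ 0.5337 -0.0772  0.1097] yaw -1.473 tilt [-1.57  0.  ] q [-0.4   0.65  0.62  1.95 -0.57  0.72 -0.91] F [-1.1  1.6  6.7] w 0.017181461728620312
-> dx 33.8 dy 1.7 dz 6.7 yaw -0.414
now 3.45 [ 0.5337 -0.0772  0.1097] yaw -1.473 tilt [-1.57  0.  ] q [-0.4   0.65  0.62  1.95 -0.57  0.72 -0.91] F [-1.1  1.6  6.7] w 0.017181461728620312
-> dx 41.4 dy 1.7 dz 10.5 yaw -0.514
now 3.45 [ 0.5337 -0.0772  0.1097] yaw -1.473 tilt [-1.57  0.  ] q [-0.4   0.65  0.62  1.95 -0.57  0.72 -0.91] F [-1.1  1.6  6.7] w 0.017181461728620312
-> dx 47.6 dy 1.7 dz 14.3 yaw -0.599
```

```bash
python3 -m crank '[{"hand":1,"dx":5,"dy":0,"dz":0,"yaw":-0.06},{"hand":1,"dx":9.3,"dy":0,"dz":0.2,"yaw":-0.11},{"hand":1,"dx":13.5,"dy":0,"dz":0.8,"yaw":-0.16},{"hand":1,"dx":17.7,"dy":0,"dz":1.5,"yaw":-0.21},{"hand":1,"dx":21.8,"dy":0,"dz":2.6,"yaw":-0.26},{"hand":1,"dx":25.9,"dy":0,"dz":3.7,"yaw":-0.31},{"hand":1,"dx":30,"dy":0,"dz":5.2,"yaw":-0.36},{"hand":1,"dx":33.8,"dy":0,"dz":6.7,"yaw":-0.41},{"hand":1,"dx":37.6,"dy":0,"dz":8.6,"yaw":-0.46},{"hand":1,"dx":41.4,"dy":0,"dz":10.5,"yaw":-0.51},{"hand":1,"dx":47.6,"dy":0,"dz":14.3,"yaw":-0.6},{"hand":1,"dx":47.6,"dy":0,"dz":14.3,"yaw":-0.6}]'
python3 - <<'E'
from h import *
g,y=grip(.785);delta([g[0],g[1],.108],y)
cv2.imwrite("pics/s3.png",bot.grab_frame("scene")[140:290,190:390][:,:,::-1].repeat(4,0).repeat(4,1))
E
```

```text
clock: 4.45
position: [0.554, -0.1232, 0.1098]
tool_rot: [-1.569, -0.001, -0.868]
force: [5.0, 6.2, 2.5]
grip_width: 0.0173
now 4.45 [ 0.554  -0.1232  0.1098] yaw -0.868 tilt [-1.569e+00 -1.000e-03] q [-0.2   0.64  0.45  1.87 -0.41  0.72 -0.38] F [5.  6.2 2.5] w 0.017290897708571812
-> dx -1.0 dy 1.8 dz -1.0 yaw 0.007
```

View pics/s3.png

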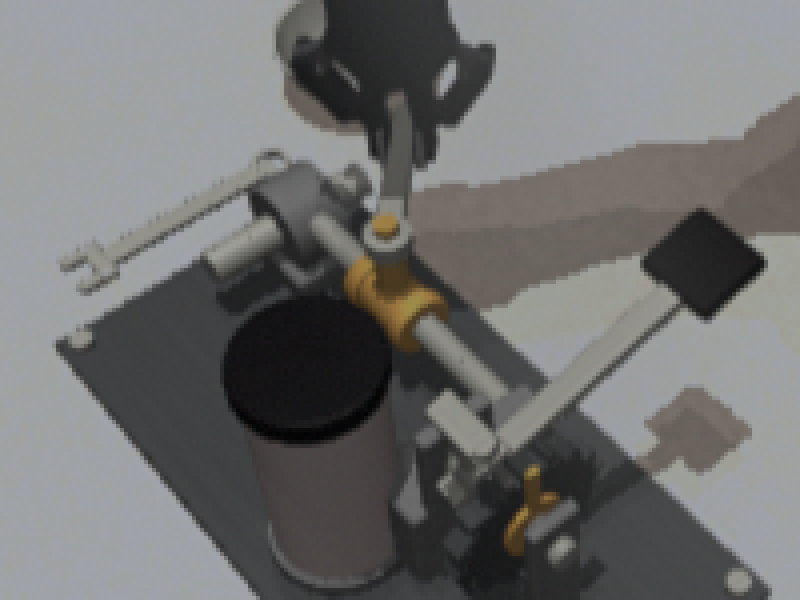

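The handle has turned to about midway, running from its pivot (385,230) to (395,100) zoomed. Opening and lifting off.

```bash
python3 -m crank '[{"hand":0.5,"dx":0,"dy":0,"dz":0,"yaw":0},{"hand":0.5,"dx":0,"dy":0,"dz":0,"yaw":0},{"hand":0.3,"dx":0,"dy":0,"dz":0,"yaw":0},{"hand":0.3,"dx":0,"dy":0,"dz":0,"yaw":0},{"hand":0.3,"dx":0,"dy":0,"dz":0,"yaw":0},{"hand":0.3,"dx":0,"dy":-30,"dz":0,"yaw":0},{"hand":0.3,"dx":0,"dy":-60,"dz":0,"yaw":0},{"hand":0.3,"dx":0,"dy":-90,"dz":0,"yaw":0},{"hand":0.3,"dx":0,"dy":-120,"dz":0,"yaw":0},{"hand":0.3,"dx":0,"dy":-120,"dz":0,"yaw":0}]'
python3 - <<'E'
from h import *
p=np.load("p.npy")
pad=lub(p,[.065-.175*np.cos(.25),.09,.183])[0];pm=lub(p,[.065-.175,.09,.13])[0];print(pad,pm)
delta([.528,pad[1],.23],0)
cv2.imwrite("pics/s4.png",bot.grab_frame("scene")[140:290,190:390][:,:,::-1].repeat(4,0).repeat(4,1))
E
```

```text
clock: 5.33
position: [0.5541, -0.1242, 0.2344]
tool_rot: [-1.566, -0.005, -0.875]
force: [1.3, 0.4, 1.4]
grip_width: 0.0599
[0.52915987 0.11498057 0.183     ] [0.52374101 0.1154633  0.13      ]
now 5.3333 [ 0.5541 -0.1242  0.2344] yaw -0.875 tilt [-1.566 -0.005] q [-0.28  0.48  0.55  1.78 -0.3   0.96 -0.48] F [1.3 0.4 1.4] w 0.05991243647905745
-> dx -200.3 dy 4.1 dz 133.3 yaw -0.875
```

View pics/s4.png

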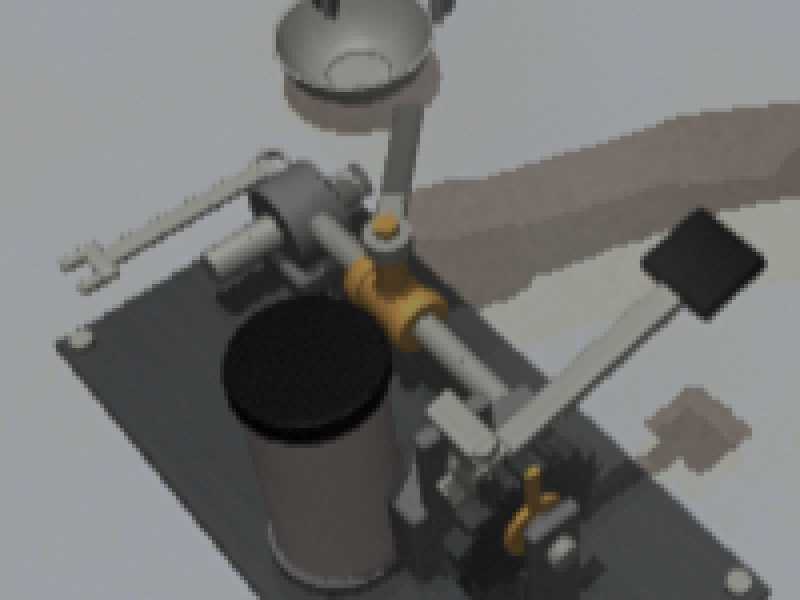

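```bash
python3 -m crank '[{"hand":1,"dx":-200,"dy":0,"dz":133,"yaw":0},{"hand":1,"dx":-200,"dy":0,"dz":133,"yaw":0},{"hand":1,"dx":-200,"dy":0,"dz":133,"yaw":0},{"hand":1,"dx":-200,"dy":0,"dz":133,"yaw":0},{"hand":1,"dx":-200,"dy":0,"dz":133,"yaw":0},{"hand":1,"dx":-200,"dy":0,"dz":133,"yaw":0},{"hand":1,"dx":-200,"dy":0,"dz":133,"yaw":0},{"hand":1,"dx":-200,"dy":0,"dz":133,"yaw":0},{"hand":1,"dx":-200,"dy":0,"dz":133,"yaw":0},{"hand":1,"dx":-200,"dy":0,"dz":133,"yaw":0}]'
python3 - <<'E'
from h import *
delta([.527,.115,.19])
cv2.imwrite("pics/s5.png",bot.grab_frame("scene")[140:290,190:390][:,:,::-1].repeat(4,0).repeat(4,1))
cv2.imwrite("pics/t5.png",bot.grab_frame("top")[100:250,240:440][:,:,::-1].repeat(4,0).repeat(4,1))
E
```

```text
clock: 6.22
position: [0.526, 0.1141, 0.229]
tool_rot: [-1.572, -0.0, -0.876]
force: [-0.4, 0.6, 0.6]
grip_width: 0.0
now 6.2167 [0.526  0.1141 0.229 ] yaw -0.876 tilt [-1.572 -0.   ] q [-0.72  0.43  0.54  1.85 -0.27  0.93 -0.93] F [-0.4  0.6  0.6] w 7.17539232280788e-06
-> dx -0.0 dy 39.0 dz 1.4 yaw 0.000
```

View pics/s5.png

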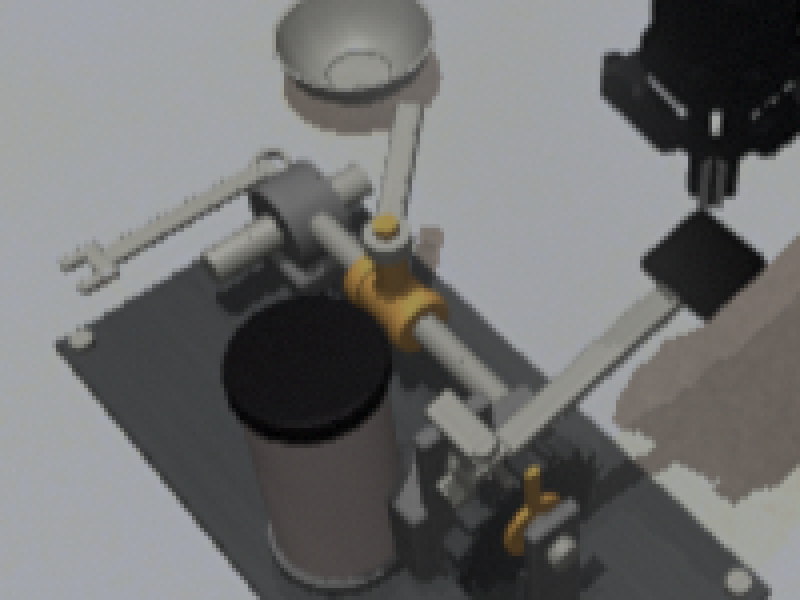

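View pics/t5.png

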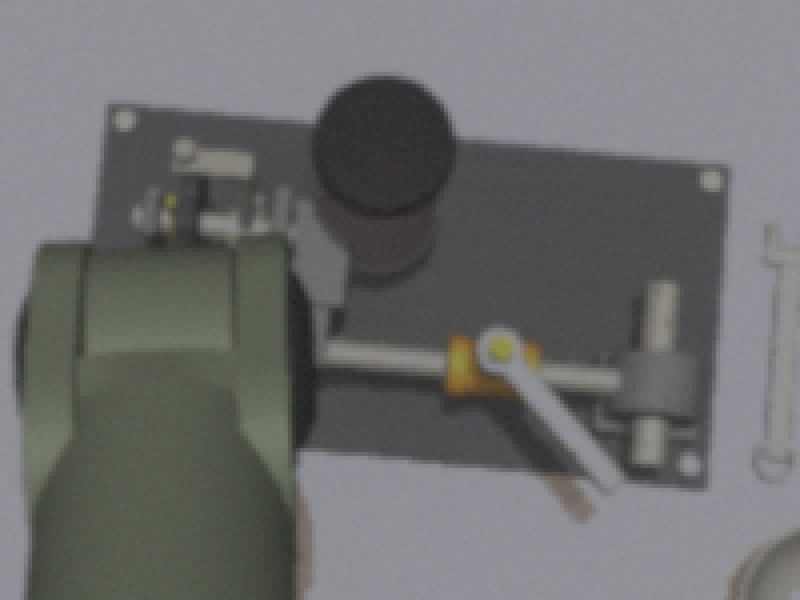

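```bash
python3 - <<'E'
from h import *
p=np.load("p.npy");ax=lub(p,[0,-.085,.133])[0]
for n,uv in (("top",np.array([612,485])/4+[240,100]-.4),("scene",np.array([408,105])/4+[190,140]-.4)):
    e=ray(n,uv,.133);d=e-ax;print(n,np.hypot(*d[:2]),(np.arctan2(d[1],d[0])-p[2]-np.pi+9.42477)%6.2832-3.1416)
E
python3 -m crank '[{"hand":1,"dx":0,"dy":20,"dz":1,"yaw":0},{"hand":1,"dx":0,"dy":40,"dz":1,"yaw":0},{"hand":1,"dx":0,"dy":60,"dz":1,"yaw":0},{"hand":1,"dx":0,"dy":80,"dz":1,"yaw":0},{"hand":1,"dx":0,"dy":100,"dz":1,"yaw":0},{"hand":1,"dx":0,"dy":115,"dz":1,"yaw":0},{"hand":1,"dx":0,"dy":125,"dz":1,"yaw":0},{"hand":1,"dx":0,"dy":128,"dz":1,"yaw":0},{"hand":1,"dx":0,"dy":128,"dz":1,"yaw":0}]'
python3 - <<'E'
from h import *
delta([.527,.115,.098])
cv2.imwrite("pics/s6.png",bot.grab_frame("scene")[140:290,190:390][:,:,::-1].repeat(4,0).repeat(4,1))
E
```

```text
top 0.11379458090017813 0.7669883134086235
scene 0.11312555761089357 0.8166729990500863
clock: 7.07
position: [0.5274, 0.115, 0.101]
tool_rot: [-1.571, -0.001, -0.876]
force: [-0.0, -0.4, 6.3]
grip_width: 0.0002
now 7.0667 [0.5274 0.115  0.101 ] yaw -0.876 tilt [-1.571e+00 -1.000e-03] q [-0.63  0.62  0.42  1.95 -0.4   0.66 -0.83] F [-0.  -0.4  6.3] w 0.0002060970257333337
-> dx -0.3 dy 3.0 dz -0.3 yaw 0.000
```

View pics/s6.png

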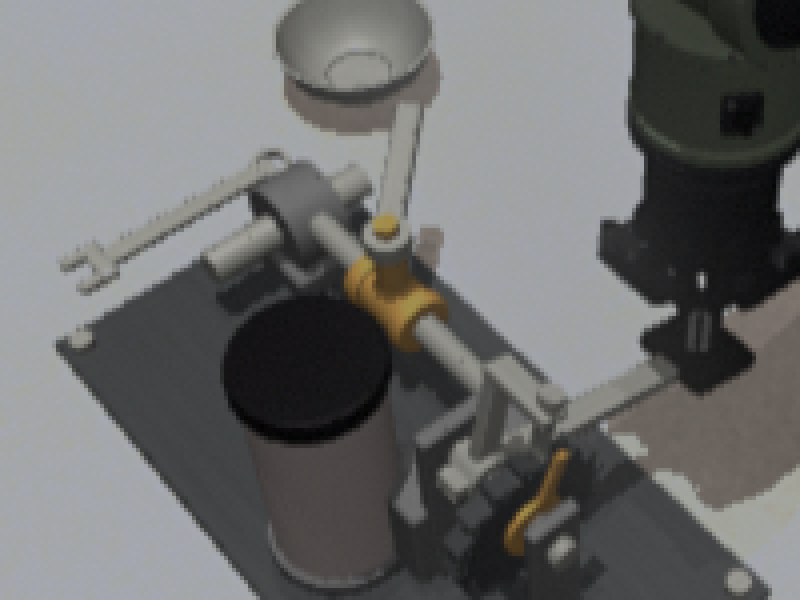

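The handle reads 0.77 to 0.82, and the lever is nearly down with the bar turned towards the pad. I'll press gently on until the stop shows in the force.

```bash
python3 -m crank '[{"hand":1,"dx":0,"dy":1,"dz":0,"yaw":0},{"hand":1,"dx":0,"dy":2,"dz":0,"yaw":0},{"hand":1,"dx":0,"dy":3,"dz":0,"yaw":0},{"hand":1,"dx":0,"dy":3,"dz":0,"yaw":0}]';python3 -m crank '[{"hand":1,"dx":0,"dy":1,"dz":0,"yaw":0},{"hand":1,"dx":0,"dy":2,"dz":0,"yaw":0},{"hand":1,"dx":0,"dy":2,"dz":0,"yaw":0}]'
```

```text
clock: 7.45
position: [0.5277, 0.115, 0.0988]
tool_rot: [-1.569, -0.001, -0.876]
force: [0.5, -0.2, 7.4]
grip_width: 0.0
clock: 7.7
position: [0.528, 0.115, 0.0975]
tool_rot: [-1.569, -0.001, -0.876]
force: [-1.9, -2.0, 23.0]
grip_width: 0.0003
```

Stop reached (23 N at z 0.0975). Now up.

```bash
python3 -m crank '[{"hand":1,"dx":0,"dy":-20,"dz":0,"yaw":0},{"hand":1,"dx":0,"dy":-40,"dz":0,"yaw":0},{"hand":1,"dx":0,"dy":-60,"dz":0,"yaw":0},{"hand":1,"dx":0,"dy":-80,"dz":0,"yaw":0},{"hand":1,"dx":0,"dy":-100,"dz":0,"yaw":0},{"hand":1,"dx":0,"dy":-115,"dz":0,"yaw":0},{"hand":1,"dx":0,"dy":-115,"dz":0,"yaw":0},{"hand":1,"dx":0,"dy":-115,"dz":0,"yaw":0},{"hand":1,"dx":0,"dy":-115,"dz":0,"yaw":0}]'
python3 - <<'E'
from h import *
delta([.527,.115,.098])
cv2.imwrite("pics/s7.png",bot.grab_frame("scene")[140:290,190:390][:,:,::-1].repeat(4,0).repeat(4,1))
E
```

```text
clock: 8.45
position: [0.5265, 0.1156, 0.2108]
tool_rot: [-1.571, 0.0, -0.875]
force: [-0.6, -0.6, 0.4]
grip_width: 0.0
now 8.45 [0.5265 0.1156 0.2108] yaw -0.875 tilt [-1.571  0.   ] q [-0.71  0.46  0.53  1.87 -0.29  0.89 -0.92] F [-0.6 -0.6  0.4] w 1.6166963833113287e-05
-> dx 0.8 dy 112.8 dz 0.1 yaw 0.000
```

View pics/s7.png

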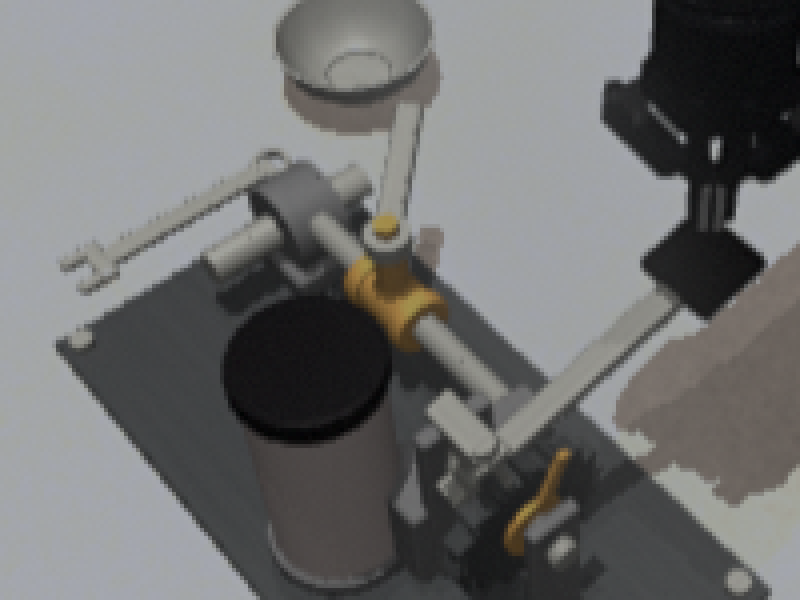

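The lever is fully back up, with the pad at (703,262) as at first. The bar stays one tooth on, its tip at (563,455). Second stroke, back to the same bottom.

```bash
python3 -m crank '[{"hand":1,"dx":0,"dy":20,"dz":0,"yaw":0},{"hand":1,"dx":0,"dy":40,"dz":0,"yaw":0},{"hand":1,"dx":0,"dy":60,"dz":0,"yaw":0},{"hand":1,"dx":0,"dy":80,"dz":0,"yaw":0},{"hand":1,"dx":0,"dy":95,"dz":0,"yaw":0},{"hand":1,"dx":0,"dy":106,"dz":0,"yaw":0},{"hand":1,"dx":0,"dy":111,"dz":0,"yaw":0},{"hand":1,"dx":0,"dy":113,"dz":0,"yaw":0},{"hand":1,"dx":0,"dy":114,"dz":0,"yaw":0},{"hand":1,"dx":0,"dy":115,"dz":0,"yaw":0},{"hand":1,"dx":0,"dy":115,"dz":0,"yaw":0}]'
python3 - <<'E'
from h import *
cv2.imwrite("pics/s8.png",bot.grab_frame("scene")[140:290,190:390][:,:,::-1].repeat(4,0).repeat(4,1))
E
```

```text
clock: 9.42
position: [0.5275, 0.1154, 0.0968]
tool_rot: [-1.57, -0.001, -0.875]
force: [-4.3, -2.2, 29.7]
grip_width: 0.0003
```

View pics/s8.png

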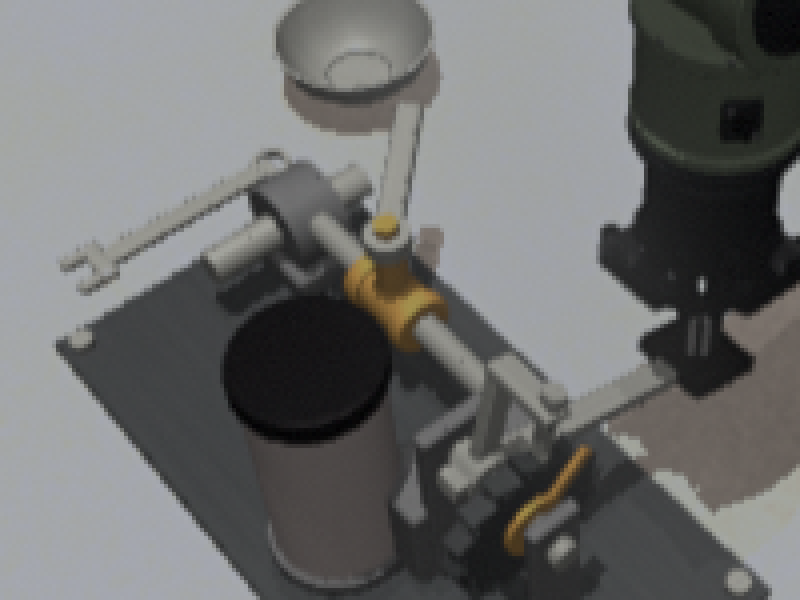

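The lever is on its stop and the bar's tip is at (587,452), a second tooth on. Up again.

```bash
python3 -m crank '[{"hand":1,"dx":0,"dy":-20,"dz":0,"yaw":0},{"hand":1,"dx":0,"dy":-40,"dz":0,"yaw":0},{"hand":1,"dx":0,"dy":-60,"dz":0,"yaw":0},{"hand":1,"dx":0,"dy":-80,"dz":0,"yaw":0},{"hand":1,"dx":0,"dy":-100,"dz":0,"yaw":0},{"hand":1,"dx":0,"dy":-115,"dz":0,"yaw":0},{"hand":1,"dx":0,"dy":-115,"dz":0,"yaw":0},{"hand":1,"dx":0,"dy":-115,"dz":0,"yaw":0},{"hand":1,"dx":0,"dy":-115,"dz":0,"yaw":0}]'
python3 - <<'E'
from h import *
cv2.imwrite("pics/s9.png",bot.grab_frame("scene")[140:290,190:390][:,:,::-1].repeat(4,0).repeat(4,1))
E
```

```text
clock: 10.22
position: [0.5263, 0.1159, 0.2103]
tool_rot: [-1.572, 0.0, -0.874]
force: [0.4, -0.3, 0.9]
grip_width: 0.0001
```

View pics/s9.png

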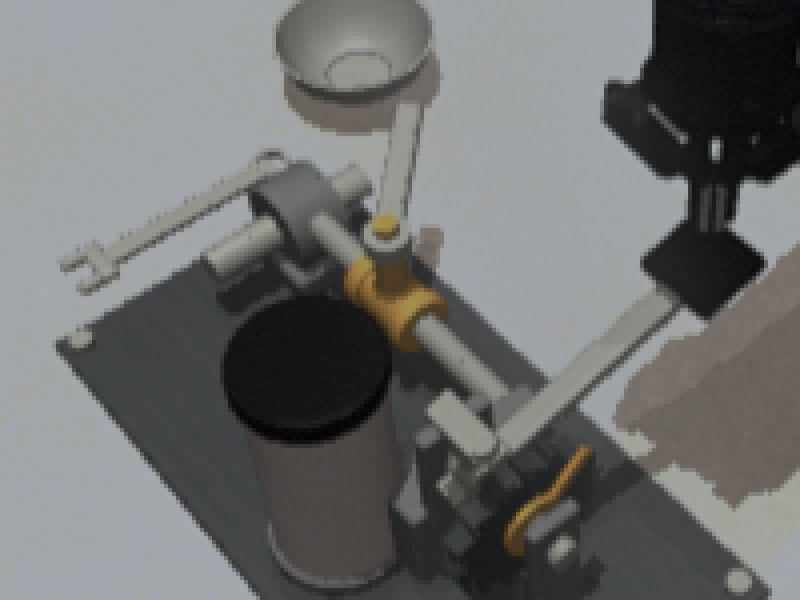

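The lever is up, with the pad at (703,262), and the bar has held at (587,452). Third stroke.

```bash
python3 -m crank '[{"hand":1,"dx":0,"dy":20,"dz":0,"yaw":0},{"hand":1,"dx":0,"dy":40,"dz":0,"yaw":0},{"hand":1,"dx":0,"dy":60,"dz":0,"yaw":0},{"hand":1,"dx":0,"dy":80,"dz":0,"yaw":0},{"hand":1,"dx":0,"dy":95,"dz":0,"yaw":0},{"hand":1,"dx":0,"dy":106,"dz":0,"yaw":0},{"hand":1,"dx":0,"dy":111,"dz":0,"yaw":0},{"hand":1,"dx":0,"dy":113,"dz":0,"yaw":0},{"hand":1,"dx":0,"dy":114,"dz":0,"yaw":0},{"hand":1,"dx":0,"dy":115,"dz":0,"yaw":0},{"hand":1,"dx":0,"dy":115,"dz":0,"yaw":0}]'
python3 - <<'E'
from h import *
cv2.imwrite("pics/s10.png",bot.grab_frame("scene")[140:290,190:390][:,:,::-1].repeat(4,0).repeat(4,1))
E
```

```text
clock: 11.18
position: [0.5274, 0.1155, 0.0967]
tool_rot: [-1.57, -0.001, -0.875]
force: [-5.0, -2.5, 31.1]
grip_width: -0.0
```

View pics/s10.png

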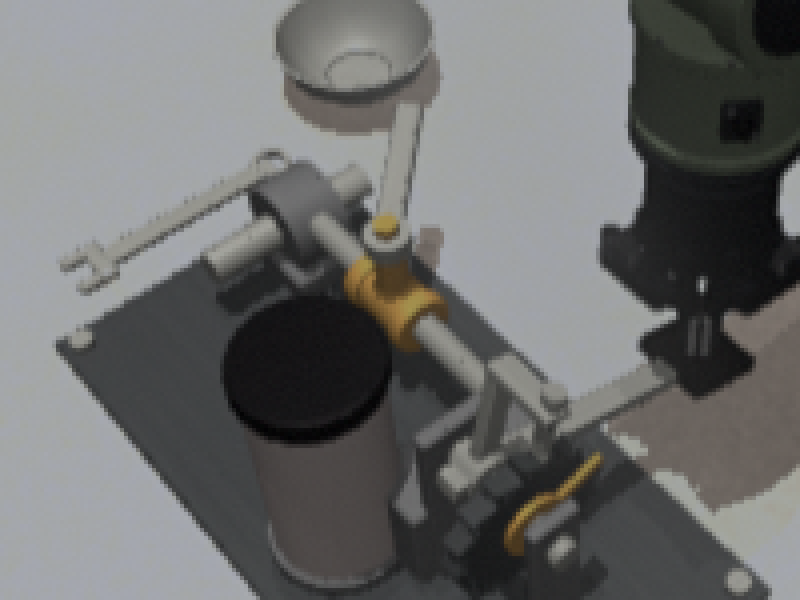

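The lever is down for the third time, and the bar's tip has moved on to (602,458). Up, well clear.

```bash
python3 -m crank '[{"hand":1,"dx":0,"dy":-20,"dz":0,"yaw":0},{"hand":1,"dx":0,"dy":-40,"dz":0,"yaw":0},{"hand":1,"dx":0,"dy":-60,"dz":0,"yaw":0},{"hand":1,"dx":0,"dy":-80,"dz":0,"yaw":0},{"hand":1,"dx":0,"dy":-100,"dz":0,"yaw":0},{"hand":1,"dx":0,"dy":-120,"dz":0,"yaw":0},{"hand":1,"dx":0,"dy":-150,"dz":0,"yaw":0},{"hand":1,"dx":0,"dy":-160,"dz":0,"yaw":0},{"hand":1,"dx":0,"dy":-160,"dz":0,"yaw":0},{"hand":1,"dx":0,"dy":-160,"dz":0,"yaw":0}]'
python3 - <<'E'
from h import *
f=bot.grab_frame("scene")[:,:,::-1]
cv2.imwrite("pics/s11.png",f[140:290,190:390].repeat(4,0).repeat(4,1))
t=bot.grab_frame("top")[:,:,::-1];cv2.imwrite("pics/t11.png",t)
s0=cv2.imread("pics/top0.png");d=cv2.absdiff(t,s0).max(2);
for n,(u0,v0,u1,v1) in dict(off=(185,148,235,228),wrench=(428,152,450,225),bowl=(418,226,476,282)).items(): print(n,d[v0:v1,u0:u1].mean(),d[v0:v1,u0:u1].max())
# wheel bar tip angle: predicted projections
p=np.load("p.npy")
o=bot.observe();print(o['clock'],o['position'],o['force'])
for dy in (.135,.145):
  for r in (.045,.06):
    print(dy,r,[((proj("scene",lub(p,[.065-r*np.sin(a),dy,.13+r*np.cos(a)]))[0]-[190,140])*4).round() .tolist() for a in (0,.393,.785,1.18,1.57)])
E
```

```text
clock: 12.07
position: [0.5266, 0.1161, 0.2556]
tool_rot: [-1.571, 0.0, -0.874]
force: [-0.1, 1.4, 0.2]
grip_width: -0.0
off 6.3795 12
wrench 7.0485678704856785 13
bowl 6.446120689655173 13
12.1667 [0.52619193 0.11594152 0.25493769] [-0.5277827  -0.57019942 -0.14026342]
0.135 0.045 [[531.0, 474.0], [556.0, 459.0], [577.0, 454.0], [590.0, 459.0], [595.0, 473.0]]
0.135 0.06 [[530.0, 458.0], [564.0, 438.0], [592.0, 432.0], [609.0, 439.0], [615.0, 458.0]]
0.145 0.045 [[543.0, 486.0], [568.0, 471.0], [589.0, 466.0], [603.0, 471.0], [607.0, 484.0]]
0.145 0.06 [[543.0, 470.0], [577.0, 450.0], [604.0, 444.0], [622.0, 451.0], [627.0, 469.0]]
```

View pics/s11.png

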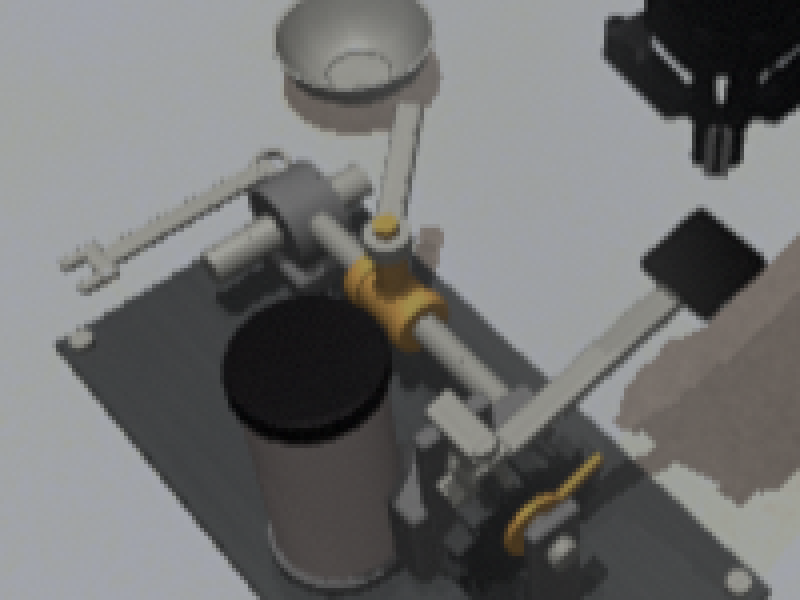

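View pics/t11.png

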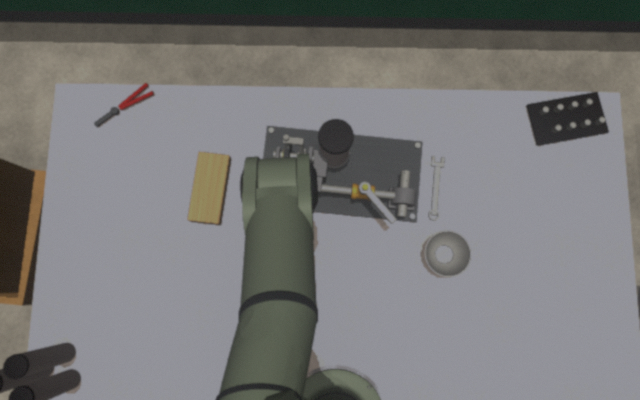

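The lever is up and the bar's tip stays at (602,458), as predicted for three teeth. The handle is unchanged, the bystanders are unmoved, and the tool is clear of the pad.

```bash
python3 -c "
from workcell import bot
print(bot.job_done(), bot.observe()['clock'])"
```

```text
the job is handed in; nothing more can be done
the job is handed in; nothing more can be done
```

I turned the valve handle to half open, gave the pump lever three full strokes, and handed the job in at about 12.2 s of the 48 s allowed; no verdict was reported.

- **Valve:** I gripped the handle and swung it along its arc, then let go. Afterwards it read 0.77 rad from the top camera and 0.82 rad from the scene camera. The two differ by 0.05 rad, but both are within 0.655 to 0.915. It looked the same in the last picture.
- **Strokes:** I pressed the pad down onto its stop each time (23, 30 and 31 N) and let it spring right back up. After each stroke the wheel's brass bar had moved on one tooth. Its final position matches three teeth.
- **Last check:** The lever is back at its starting position in the picture. The tool stands about 70 mm above the pad with no contact force. The offcut, bowl and wrench show no change from the first picture beyond image noise.

No check failed.

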